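# Press a taped phone screen in the locking clamp fixture

## Robot

A 6-joint arm with a two-finger parallel gripper is mounted at the origin on the work surface. World frame = base frame: x ahead of the robot, y to its left, z up, the work surface at z = 0. Lengths are in m, angles in degrees, forces in N, time in s.
With the tool pointing down it reaches from about 0.4 to 0.825 m from the base axis. Payload 7 kg.
Tool frame: the origin (TCP) lies midway between the tips of the shut fingers; the grasp point (between the pads) lies 19 mm behind it (ctrl.hold_point_z is the distance from the TCP to the grasp point, in m); z points along the fingers, y is the line along which they close (so a half turn about z gives the same grasp; the last joint's range is limited). The gripper opens to 88 mm and grips with 3 to 60 N. Pads are 19 mm wide; open, the fingers measure 130 mm over their backs; the gripper's body (78 mm by 193 mm) begins 47 mm behind the grasp point.
Start: joints at [-46.92, 20.546, 0.682, 0, -70.136, -16.507], TCP at [0.302, -0.604, 0.196] pointing down, gripper open.
Joint ranges: [-176.03, 176.03], [-82.01, 121.73], [-58.28, 71.71], [-173.87, 95.51], [-174.79, -0.11], [-173.66, 173.66]. Speed limits (degrees/s): [136.94, 136.94, 172.46, 180, 180, 180].

## Interface

Orientations are given as [roll, pitch, yaw] about the fixed x, y, z axes, in that order (R = Rz(yaw) Ry(pitch) Rx(roll)).
In Python, from plant import ctrl gives the robot as it stands.
- The arm moves only by the tool apply_moves, never from a script. Its argument "deltas" is a list of rows, each an object with "fingers": the finger opening in mm, from 0 to 87.6; "delta_pos": the shift along the tool's x, y, z in mm, a list of three; "angular": the turn, a rotation vector about the tool's x, y, z in degrees, a list of three. A call has 1 to 10 rows; each row is the pose to reach, as a shift and turn from the pose commanded when the call began, along the tool's axes at that moment; what a row does not reach only later rows make up. A row lasts 1/10 s, in which the tool goes at most 50 mm and 8.59 degrees, less where a joint would pass 70% of its speed; a pose out of reach is approached as far as the arm can. A call with a gripper value outside its range is refused whole. The fingers move at their own pace and stop on an object; the grip force is fixed at half the most. Time passes only in rows, so rows that repeat a pose let the fingers close. It gives the time, the measured TCP pose, the force, the opening and the grip force at its end, in the units of the state.
- ctrl.get_obs(): the state, without advancing time (a new reading comes with each control period).
- ctrl.snapshot(name): name is "scene" or "top"; returns the picture (420x560x3 uint8, red, green, blue); there is no depth.
- ctrl.camera_params(name): a dict with "fx", "fy", "cx", "cy" (pixels), "dist_coeffs" ([k1, k2, p1, p2, k3] as OpenCV has them; the pictures are not rectified), "cam_to_world" (4x4, takes a point from camera to world coordinates). Camera axes: x right, y up, looking along -z (the intrinsics and any distortion apply to the point x, -y, -z); pixel columns grow to the right and rows downward; lengths in m; the calibration is good to about 2 mm. A picture is of the moment at which its call begins. camera_params takes no time and is no camera call.
- ctrl.close_job(): hands the job in; it is judged then, once.
The state is a dict: "clock": time; "joint_pos": joint angles; "qvel": joint speeds; "tau": joint torques, N m; "tool_pos": TCP position; "orientation": TCP orientation; "force": force on the tool from outside, world axes, zero at the start; "moment": the same for the moment, N m; "opening": finger opening in m; "gripper_force": force on a finger pad.
Only numpy, scipy, OpenCV 4.12 (cv2) and the standard library are available. Lean on these libraries where they do the work, as an engineer would, in place of code of your own. Each camera call takes 0.05 s, during which the arm holds its last target. There are 200 camera calls.

## Task

A phone with a freshly taped screen lies in the nest of the pressing fixture. Push the clamp's long handle all the way down until it locks past centre and the pad presses the screen by itself, take your hand right off it and leave it pressing for five seconds; then flick the short thumb lever that stands up on the handle forward, towards the pad, so that the clamp springs open and the phone is free. Leave the phone lying flat in its nest without touching it, and leave the things round about where they are.

Things in the scene. Friction and masses are not known exactly. Their poses are not given: they have to be found in the camera images.
- fixture: Pressing fixture, fixed to a blue bench mat 4 mm thick. Bare aluminium base: a nest plate 115 x 180 mm and a narrower tail 70 mm wide, 12 mm thick, carrying a steel locking clamp. Origin: on the underside (top of the mat), 53 mm behind the middle of the nest; x points from the handle to the nest, z up; handle, clamp arm and lever all move in its x-z plane (y = 0).
- nest (a point): Middle of the nest, on its bed (15 mm above the mat). The phone lies here face up between low black rails (its long side along the fixture's y), with 2 to 3 mm of play. The rails end 3 mm below the phone's top.
- jaw (a joint): Tilt of the clamp arm that carries the pad: about 0.70 rad when the clamp is open (a spring holds it open), about 0.05 when it is locked on the phone. Against that spring, pushing the handle's grip down takes about 12 N at first, less later; past dead centre the handle snaps onto its stop and stays down by itself.
- handle (a joint): Toggle angle between the handle and the link under it: about 1.54 rad open (the handle then slopes up and back at 53 degrees above level), 0 at dead centre, about -0.14 locked on its stop past centre (the handle then slopes down to its end by 4 degrees). In between, the handle's slope is about half this angle.
- handle_grip (a point): Middle of the top of the black grip sleeve (90 mm long, 30 wide, 18 thick), 160 mm from the handle's own pivot. In the fixture's frame it is at (-147, 0, 201) mm open, (-171, 0, 177), (-183, 0, 152) and (-191, 0, 120) on the way, about (-195, 0, 87) at dead centre and (-196, 0, 75) locked; push it down from above. It comes back up the same arc when the clamp opens.
- release (a joint): Angle of the thumb lever on the handle: 0 at rest (spring returned), up to 0.55 pushed fully forward. With the clamp locked, its nose pushes the link back over centre, and the clamp springs open between 0.3 and 0.5 rad (joint handle then reads well above 0.1); this takes 6 to 8 N at the lever's top, 10 to 15 N at mid-height. A finger still over the grip holds the clamp back until it is taken away.
- lever_top (a point): Top of the release lever: steel thumb piece 18 mm wide (fixture y), 6 mm thick, standing square to the handle just in front of the grip, 50 mm above the grip's top (its pivot 9 mm below that). Locked, it stands upright at about (-140, 0, 129) mm in the fixture's frame; push it from behind towards the nest (+x). Under the finger the grip's top is at 75 to 78 mm then, and rises as the clamp opens.
- pad: Pressure pad, 44 x 90 mm plate with black foam rubber below, on a spring plunger at the end of the clamp arm; origin in the middle of its lower face. It bears on the phone with about 35 N when locked.
- phone: Phone lying face up in the nest, 67 x 138 x 8 mm, 150 g, aluminium body, black glass; origin in the middle of its underside. Its z axis is up.
- other_phone: Bystander: gold-coloured phone, 67 x 138 x 8 mm, lying on the mat beside the clamp's handle; origin under its middle.
- opened_phone: Bystander: opened phone with battery and board showing, 67 x 138 x 7 mm, lying on the mat beside the clamp's handle; origin under its middle.
- driver: Bystander: precision screwdriver, 136 mm long, 13 mm thick, lying on the mat beside the nest; origin under its middle.
- tweezers: Bystander: steel tweezers, 130 mm long, 6 mm high, lying on the mat; origin under their middle.
- pump_bottle: Bystander: white pump bottle, 62 mm in diameter, 113 mm tall, on the table at the side; origin under its middle.
- tape_roll: Bystander: thin roll of paper tape, 90 mm in diameter, 12 mm high, on the table at the side; origin under its middle.
- suction_cup: Bystander: small black suction cup with a wire ring, 54 mm in diameter, 39 mm high, on the table at the side; origin under its middle.
- screw_tray: Bystander: white divided screw tray, 100 x 150 x 22 mm, on the table at the side; origin under its middle.

How it is judged:
By the outcome, as a careful person would: the job done as asked, in the order asked, and still so for the second after the job is handed in, with the robot touching nothing.
It also fails if it takes over 58 s, if anything falls off the work surface, if the arm or the gripper's body presses on something with over 40 N, if the wrist force passes 120 N, or if a joint passes its speed limit or range.

## Working session

There is one attempt and no reset: what is moved stays moved. The work goes in short steps, Python scripts to look and compute and a tool call to move; the robot and the scene stay as the last step left them, time stands still between calls to the robot, and variables do not carry over. Pictures are saved under pics/ and viewed, at most 10 in all, crops included, and the job is handed in when it is done.

Besides the shell and the picture viewer there is one more tool, called after ">>>" as name(argument=value, ...), one argument or row to a line, values as JSON. apply_moves: Moves the arm, as the interface text tells. Its arguments: {"type":"object","properties":{"deltas":{"type":"array"}},"required":["deltas"]}

```bash
mkdir -p pics; python3 - <<'E'
from plant import ctrl
import cv2
for n in("scene","top"):
    cv2.imwrite(f"pics/{n}0.png",ctrl.snapshot(n)[:,:,::-1]); p=ctrl.camera_params(n); print(n,p)
o=ctrl.get_obs(); print(o)
E
```

```text
scene {'fx': 396.3202916028117, 'fy': 396.3202916028117, 'cx': 283.59551632728045, 'cy': 216.69115165055783, 'dist_coeffs': array([0.00226435, 0.        , 0.        , 0.        , 0.        ]), 'cam_to_world': array([[ 0.01608477, -0.78354582,  0.62112577,  1.40225443],
       [ 0.99977209,  0.00388244, -0.02099259, -0.03193757],
       [ 0.01403718,  0.62132188,  0.78342969,  1.11702492],
       [ 0.        ,  0.        ,  0.        ,  1.        ]])}
top {'fx': 467.81757846267635, 'fy': 467.81757846267635, 'cx': 279.64263582648914, 'cy': 207.34293321464668, 'dist_coeffs': array([-0.12928019,  0.        ,  0.        ,  0.        ,  0.        ]), 'cam_to_world': array([[ 0.02498724,  0.99370918, -0.10916826,  0.46819872],
       [-0.99940153,  0.02221764, -0.02651331, -0.0250914 ],
       [-0.02392106,  0.10976542,  0.99366963,  1.32232055],
       [ 0.        ,  0.        ,  0.        ,  1.        ]])}
{'clock': 0.1, 'joint_pos': array([-4.69201399e+01,  2.05876961e+01,  6.39574345e-01, -1.75403385e-02,
       -7.01365367e+01, -1.65054275e+01]), 'qvel': array([ 0.0274213 , -0.24637397,  0.10552317,  0.07761442,  0.01336695,
       -0.00961136]), 'tau': array([-1.54279973e-03, -5.84164238e+01,  2.93752491e+01,  7.01572761e+00,
        1.01433191e-02, -7.33658680e-05]), 'tool_pos': array([ 0.30170749, -0.60327956,  0.1952171 ]), 'orientation': array([ 1.79914145e+02, -8.24367747e-03, -1.53431533e+02]), 'force': array([ 0.33951064,  0.69956678, -0.21027653]), 'moment': array([-0.02235015,  0.00635321,  0.0046552 ]), 'gripper_force': 0.0, 'opening': 0.08760501865230441}
```

View pics/scene0.png

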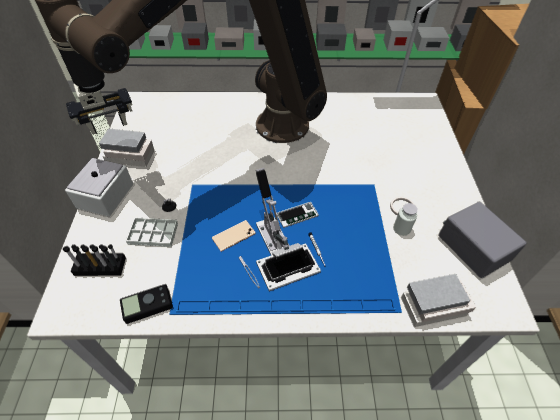

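View pics/top0.png

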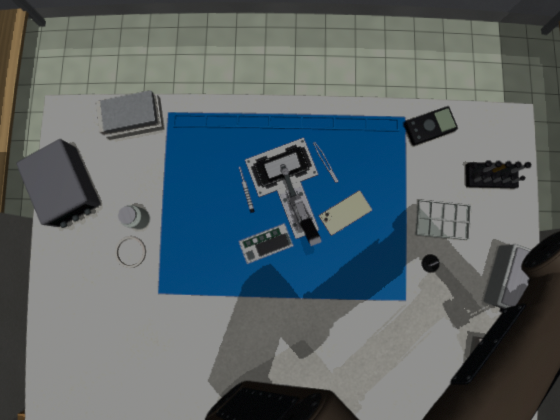

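The scene and top views show the nest at about (283,165) in the top picture, with the handle pointing back towards the robot and ending near (312,238). I'll zoom in.

```bash
python3 - <<'E'
import cv2,numpy as np
a=cv2.imread("pics/top0.png")[130:260,230:380]; b=cv2.imread("pics/scene0.png")[165:295,205:335]
a=cv2.resize(a,None,fx=4,fy=4,interpolation=cv2.INTER_CUBIC)
cv2.imwrite("pics/topc.png",a)
cv2.imwrite("pics/scenec.png",cv2.resize(b,None,fx=4,fy=4,interpolation=cv2.INTER_CUBIC))
E
```

```text
(no output)
```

View pics/topc.png

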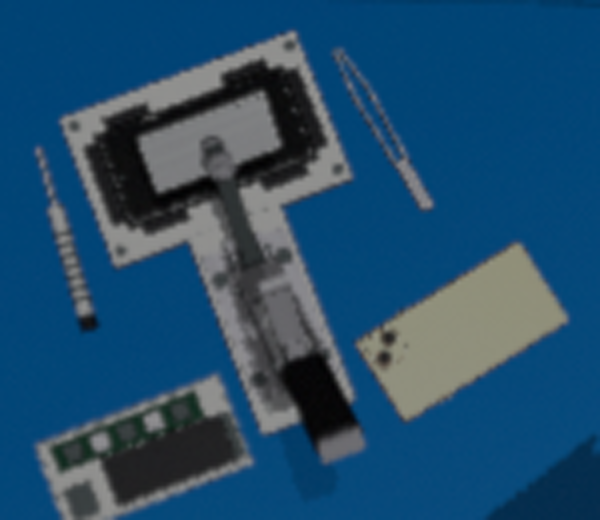

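View pics/scenec.png

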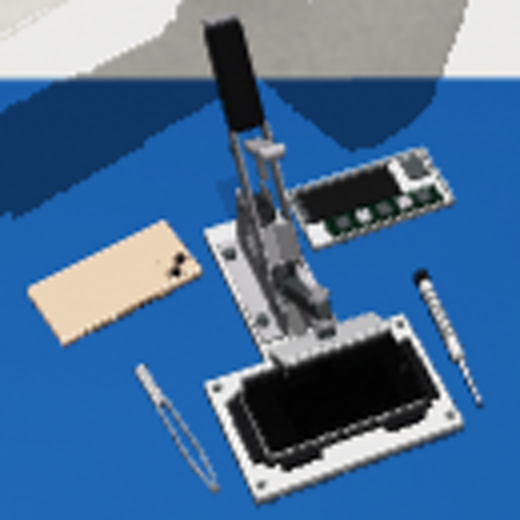

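The crops show clear nest-plate corners. In the top crop they are (62,118), (296,32), (353,180) and (118,268); in the scene crop they are (255,502), (464,425), (400,318) and (205,383). The grip is black, and its end in the top crop is near (343,448).

```bash
cat >h.py <<'E'
import numpy as np,cv2
from scipy.optimize import least_squares
from scipy.spatial.transform import Rotation as R
from plant import ctrl
def proj(n,P):
    p=ctrl.camera_params(n);M=np.linalg.inv(p["cam_to_world"]);c=np.c_[P,np.ones(len(P))]@M.T
    K=np.array([[p["fx"],0,p["cx"]],[0,p["fy"],p["cy"]],[0,0,1]])
    return cv2.projectPoints((c[:,:3]*[1,-1,-1]).reshape(-1,1,3),np.zeros(3),np.zeros(3),K,p["dist_coeffs"])[0].reshape(-1,2)
def fix2w(P,v):
    c,s=np.cos(v[2]),np.sin(v[2]);P=np.atleast_2d(P)/1000
    return np.c_[v[0]+c*P[:,0]-s*P[:,1],v[1]+s*P[:,0]+c*P[:,1],P[:,2]+.004]
E
python3 - <<'E'
from h import *
cor=lambda sx,sy:(53+57.5*sx,90*sy,12)
P=[cor(1,1),cor(1,-1),cor(-1,-1),cor(-1,1)]  # top: TL(front, +y left)...
full=lambda q,o:(np.array(q)+.5)/4-.5+o
T=full([(62,118),(296,32),(353,180),(118,268)],[230,130])
S=full([(464,425),(255,502),(205,383),(400,318)],[205,165])
for use in("top","scene","both"):
    f=lambda v:np.r_[(proj("top",fix2w(P,v))-T).ravel()*(use!="scene"),(proj("scene",fix2w(P,v))-S).ravel()*(use!="top")]
    r=least_squares(f,[.6,0,.3]);v=r.x;print(use,v[:2],np.degrees(v[2]),np.abs(f(v)).max().round(2))
np.save("v.npy",v)
for p in[(-147,0,201),(-171,0,177),(-196,0,75),(-140,0,129),(53,0,15)]:print(p,fix2w(p,v).round(3))
# check: predicted open grip in the two crops
g=fix2w((-147,0,201),v)
print((proj("top",g)-[230,130]+.5)*4-.5,(proj("scene",g)-[205,165]+.5)*4-.5)
E
```

```text
top [ 0.6783305  -0.01220927] 21.86265498249393 0.45
scene [ 0.68269671 -0.01238241] 21.95447131650959 0.84
both [ 0.67997329 -0.01227063] 21.91205186087273 1.29
(-147, 0, 201) [[ 0.544 -0.067  0.205]]
(-171, 0, 177) [[ 0.521 -0.076  0.181]]
(-196, 0, 75) [[ 0.498 -0.085  0.079]]
(-140, 0, 129) [[ 0.55  -0.065  0.133]]
(53, 0, 15) [[0.729 0.008 0.019]]
[[318.25474079 392.29689204]] [[237.32649555  73.5139783 ]]
```

The fit from both cameras agrees to within 4 mm, and the grip it predicts matches both pictures. Next I'll work out the delta to a hover above the grip.

```bash
cat >>h.py <<'E'
def go(p):
    o=ctrl.get_obs();v=np.load("v.npy");A=R.from_euler("xyz",o["orientation"],degrees=True)
    B=R.from_euler("xyz",[180,0,np.degrees(v[2])-180],degrees=True)
    print("t",o["clock"],"d",(A.inv().apply(fix2w(p,v)[0]-o["tool_pos"])*1000).round(1),"rot",np.degrees((A.inv()*B).as_rotvec()).round(2),"F",o["force"].round(1))
def where():
    o=ctrl.get_obs();v=np.load("v.npy");d=(o["tool_pos"]-[v[0],v[1],.004])*1000;c,s=np.cos(v[2]),np.sin(v[2])
    print("t",o["clock"],"fix",np.round([c*d[0]+s*d[1],-s*d[0]+c*d[1],d[2]],1),"F",o["force"].round(1),"ori",o["orientation"].round(2),"q",o["joint_pos"].round(0))
E
python3 -c "
from h import *
go((-140,0,250))"
```

```text
t 0.1 d [-463.1  370.9  -58.3] rot [ 0.09 -0.01  4.66] F [ 0.3  0.7 -0.2]
```

>>> apply_moves(
  deltas=[
    {"fingers": 0, "delta_pos": [-10, 8, -40], "angular": [0, 0, 0]},
    {"fingers": 0, "delta_pos": [-40, 32, -60], "angular": [0, 0, 1]},
    {"fingers": 0, "delta_pos": [-78, 62, -70], "angular": [0, 0, 2]},
    {"fingers": 0, "delta_pos": [-115, 93, -75], "angular": [0, 0, 3]},
    {"fingers": 0, "delta_pos": [-153, 123, -75], "angular": [0, 0, 4]},
    {"fingers": 0, "delta_pos": [-190, 153, -75], "angular": [0.1, 0, 4.7]},
    {"fingers": 0, "delta_pos": [-228, 183, -75], "angular": [0.1, 0, 4.7]},
    {"fingers": 0, "delta_pos": [-265, 213, -75], "angular": [0.1, 0, 4.7]},
    {"fingers": 0, "delta_pos": [-302, 243, -75], "angular": [0.1, 0, 4.7]},
    {"fingers": 0, "delta_pos": [-340, 273, -75], "angular": [0.1, 0, 4.7]},
  ],
)

```text
clock: 1.1
tool_pos: [0.4841, -0.2055, 0.271]
orientation: [-179.9, 0.0, -158.1]
force: [1.7, -0.9, -1.1]
opening: 0.013
gripper_force: 0.0
```

```bash
python3 -c "
from h import *
where();go((-140,0,250))"
```

```text
t 1.1 fix [-253.8 -106.1  267. ] F [ 1.7 -0.9 -1.1] ori [-1.7991e+02  1.0000e-02 -1.5813e+02] q [ -2.   4. -11.   0. -75. -67.]
t 1.1 d [-113.8  106.2   16.9] rot [-0.09  0.01 -0.04] F [ 1.7 -0.9 -1.1]
```

>>> apply_moves(
  deltas=[
    {"fingers": 0, "delta_pos": [-35, 33, 0], "angular": [-0.1, 0, 0]},
    {"fingers": 0, "delta_pos": [-70, 66, 0], "angular": [-0.1, 0, 0]},
    {"fingers": 0, "delta_pos": [-100, 95, 5], "angular": [-0.1, 0, 0]},
    {"fingers": 0, "delta_pos": [-114, 106, 12], "angular": [-0.1, 0, 0]},
    {"fingers": 0, "delta_pos": [-114, 106, 17], "angular": [-0.1, 0, 0]},
    {"fingers": 0, "delta_pos": [-114, 106, 17], "angular": [-0.1, 0, 0]},
    {"fingers": 0, "delta_pos": [-114, 106, 17], "angular": [-0.1, 0, 0]},
  ],
)

```text
clock: 1.8
tool_pos: [0.5497, -0.0676, 0.2538]
orientation: [-180.0, -0.0, -158.2]
force: [-0.2, -0.4, 0.3]
opening: 0.0003
gripper_force: 0.0
```

```bash
python3 - <<'E'
from h import *
import cv2
where()
a=ctrl.snapshot("top")[130:260,230:380,::-1];b=ctrl.snapshot("scene")[135:265,205:355,::-1]
cv2.imwrite("pics/c1.png",cv2.resize(np.hstack([a,b]),None,fx=2.6,fy=2.6,interpolation=cv2.INTER_CUBIC))
E
```

```text
t 1.8 fix [-141.5   -2.7  249.8] F [-0.2 -0.4  0.3] ori [-1.7999e+02 -3.0000e-02 -1.5817e+02] q [ 13.   7.  -9.   0. -73. -81.]
```

View pics/c1.png

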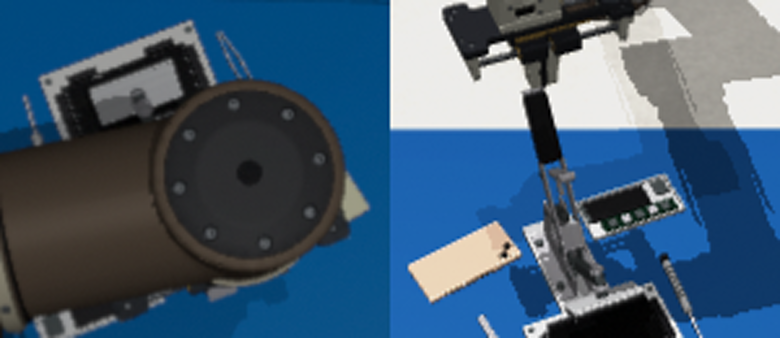

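The gripper is shut and its tip sits right above the grip, seen at about (543,90) in the right half. Now I'll push down along the grip's arc.

>>> apply_moves(
  deltas=[
    {"fingers": 0, "delta_pos": [0, 2.7, 25], "angular": [0, 0, 0]},
    {"fingers": 0, "delta_pos": [0, 2.7, 38], "angular": [0, 0, 0]},
    {"fingers": 0, "delta_pos": [1, 2.7, 47], "angular": [0, 0, 0]},
    {"fingers": 0, "delta_pos": [7, 2.7, 55], "angular": [0, 0, 0]},
    {"fingers": 0, "delta_pos": [15, 2.7, 63], "angular": [0, 0, 0]},
    {"fingers": 0, "delta_pos": [23, 2.7, 73], "angular": [0, 0, 0]},
    {"fingers": 0, "delta_pos": [28, 2.7, 81], "angular": [0, 0, 0]},
    {"fingers": 0, "delta_pos": [32, 2.7, 90], "angular": [0, 0, 0]},
    {"fingers": 0, "delta_pos": [36, 2.7, 98], "angular": [0, 0, 0]},
    {"fingers": 0, "delta_pos": [36, 2.7, 98], "angular": [0, 0, 0]},
  ],
)

```text
clock: 2.9
tool_pos: [0.5158, -0.0779, 0.1563]
orientation: [-180.0, 0.1, -158.1]
force: [1.1, -0.3, 6.3]
opening: 0.0004
gripper_force: 2.3
```

```bash
python3 -c "
from h import *
where()"
```

```text
t 2.9 fix [-176.8    0.4  152.3] F [ 1.1 -0.3  6.3] ori [-1.7995e+02  9.0000e-02 -1.5812e+02] q [ 13.   8. -22.   0. -60. -81.]
```

>>> apply_moves(
  deltas=[
    {"fingers": 0, "delta_pos": [4, 0, 10], "angular": [0, 0, 0]},
    {"fingers": 0, "delta_pos": [7, 0, 21], "angular": [0, 0, 0]},
    {"fingers": 0, "delta_pos": [10, 0, 32], "angular": [0, 0, 0]},
    {"fingers": 0, "delta_pos": [12, 0, 43], "angular": [0, 0, 0]},
    {"fingers": 0, "delta_pos": [15, 0, 53], "angular": [0, 0, 0]},
    {"fingers": 0, "delta_pos": [17, 0, 61], "angular": [0, 0, 0]},
    {"fingers": 0, "delta_pos": [18, 0, 68], "angular": [0, 0, 0]},
    {"fingers": 0, "delta_pos": [19, 0, 73], "angular": [0, 0, 0]},
    {"fingers": 0, "delta_pos": [19, 0, 76], "angular": [0, 0, 0]},
    {"fingers": 0, "delta_pos": [19, 0, 76], "angular": [0, 0, 0]},
  ],
)

```text
clock: 3.9
tool_pos: [0.4979, -0.0847, 0.0795]
orientation: [180.0, -0.0, -158.1]
force: [0.1, -2.4, 2.8]
opening: 0.0008
gripper_force: 1.8
```

```bash
python3 -c "
from h import *
where()"
```

```text
t 3.9 fix [-196.     0.7   75.5] F [ 0.1 -2.4  2.8] ori [ 1.7999e+02 -4.0000e-02 -1.5813e+02] q [ 13.  11. -29.   0. -50. -81.]
```

>>> apply_moves(
  deltas=[
    {"fingers": 0, "delta_pos": [0, 0, 2], "angular": [0, 0, 0]},
    {"fingers": 0, "delta_pos": [0, 0, 3], "angular": [0, 0, 0]},
    {"fingers": 0, "delta_pos": [0, 0, 3], "angular": [0, 0, 0]},
  ],
)

```text
clock: 4.2
tool_pos: [0.4977, -0.0847, 0.0767]
orientation: [180.0, -0.0, -158.1]
force: [-1.4, -1.3, 3.3]
opening: 0.0006
gripper_force: 1.5
```

>>> apply_moves(
  deltas=[
    {"fingers": 0, "delta_pos": [0, 0, 2], "angular": [0, 0, 0]},
    {"fingers": 0, "delta_pos": [0, 0, 3], "angular": [0, 0, 0]},
    {"fingers": 0, "delta_pos": [0, 0, 3], "angular": [0, 0, 0]},
  ],
)

```text
clock: 4.5
tool_pos: [0.4979, -0.0845, 0.0736]
orientation: [180.0, -0.0, -158.1]
force: [-0.8, -0.8, 2.6]
opening: 0.0003
gripper_force: 1.2
```

```bash
python3 - <<'E'
from h import *
b=ctrl.snapshot("scene")[165:295,205:335,::-1]
cv2.imwrite("pics/c2.png",cv2.resize(b,None,fx=4.5,fy=4.5,interpolation=cv2.INTER_CUBIC))
v=np.load("v.npy");print((proj("scene",fix2w([(-196,0,75),(-140,0,129),(-241,0,72)],v))-[205,165]+.5)*4.5)
E
```

```text
[[248.71675355 152.72121268]
 [273.46182754 157.74683406]
 [228.58030071 115.18689251]]
```

View pics/c2.png

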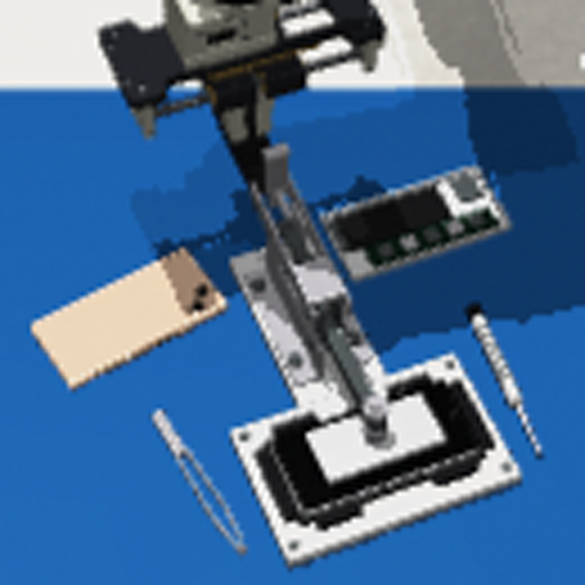

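The pad is down on the phone, and the lever stands upright at about (277,155), close to the predicted (273,158). I'll probe slightly lower to check for the stop.

>>> apply_moves(
  deltas=[
    {"fingers": 0, "delta_pos": [0, 0, 1.5], "angular": [0, 0, 0]},
    {"fingers": 0, "delta_pos": [0, 0, 3], "angular": [0, 0, 0]},
    {"fingers": 0, "delta_pos": [0, 0, 3], "angular": [0, 0, 0]},
  ],
)

```text
clock: 4.85
tool_pos: [0.4981, -0.0845, 0.0706]
orientation: [180.0, 0.0, -158.1]
force: [-0.6, -0.9, 2.1]
opening: 0.0009
gripper_force: 0.8
```

No stop force is showing yet, so I'll lift off and look.

>>> apply_moves(
  deltas=[
    {"fingers": 0, "delta_pos": [0, 0, -10], "angular": [0, 0, 0]},
    {"fingers": 0, "delta_pos": [0, 0, -25], "angular": [0, 0, 0]},
    {"fingers": 0, "delta_pos": [2, 0, -45], "angular": [0, 0, 0]},
    {"fingers": 0, "delta_pos": [10, 0, -70], "angular": [0, 0, 0]},
    {"fingers": 0, "delta_pos": [20, 0, -95], "angular": [0, 0, 0]},
    {"fingers": 0, "delta_pos": [20, 0, -115], "angular": [0, 0, 0]},
    {"fingers": 0, "delta_pos": [20, 0, -120], "angular": [0, 0, 0]},
  ],
)

```text
clock: 5.55
tool_pos: [0.481, -0.0919, 0.1942]
orientation: [-179.9, 0.3, -158.1]
force: [0.7, 0.8, 0.1]
opening: 0.0008
gripper_force: 0.0
```

```bash
python3 - <<'E'
from h import *
where()
b=ctrl.snapshot("scene")[165:265,205:325,::-1]
cv2.imwrite("pics/c3.png",cv2.resize(b,None,fx=6,fy=6,interpolation=cv2.INTER_CUBIC))
v=np.load("v.npy");print((proj("scene",fix2w([(-196,0,75),(-140,0,129),(-241,0,72),(-241,15,72),(-241,-15,72),(-151,15,78),(-151,-15,78)],v))-[205,165]+.5)*6)
E
```

```text
t 5.55 fix [-214.3    0.3  190.2] F [0.7 0.8 0.1] ori [-179.92    0.3  -158.11] q [ 12.   3. -22.   0. -65. -80.]
[[331.62233807 203.62828357]
 [364.61577005 210.32911208]
 [304.77373429 153.58252335]
 [328.61908917 146.49784081]
 [280.79959117 160.70536518]
 [384.2632806  248.08682127]
 [334.7670286  263.45668602]]
```

View pics/c3.png

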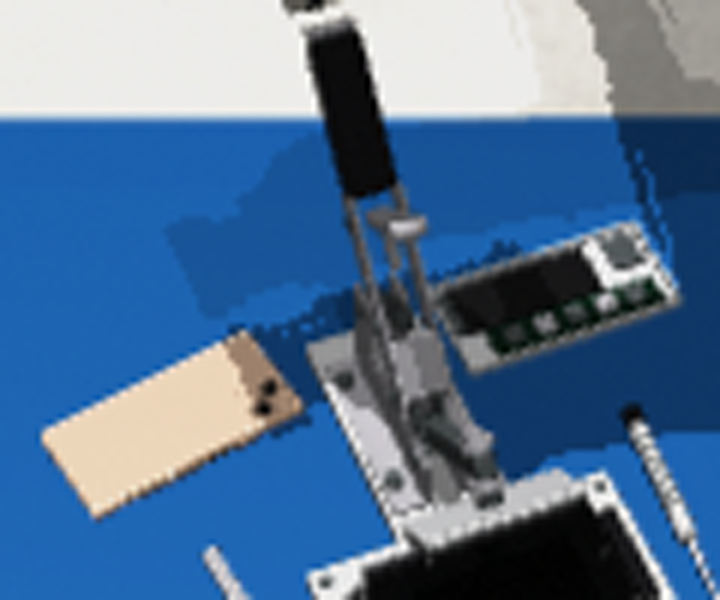

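The clamp had not locked: it followed the tip back up, with the lever now at (400,222) and the grip at (350,110). I'll come back over the grip and find the first contact height.

>>> apply_moves(
  deltas=[
    {"fingers": 0, "delta_pos": [0, 0, -45], "angular": [0, 0, 0]},
    {"fingers": 0, "delta_pos": [0, 0, -80], "angular": [0, 0, 0]},
    {"fingers": 0, "delta_pos": [-30, 0, -85], "angular": [0, 0, 0]},
    {"fingers": 0, "delta_pos": [-67, 0, -80], "angular": [0, 0, 0]},
    {"fingers": 0, "delta_pos": [-67, 0, -55], "angular": [0, 0, 0]},
    {"fingers": 0, "delta_pos": [-67, 0, -45], "angular": [0, 0, 0]},
    {"fingers": 0, "delta_pos": [-67, 0, -45], "angular": [0, 0, 0]},
    {"fingers": 0, "delta_pos": [-67, 0, -45], "angular": [0, 0, 0]},
  ],
)

```text
clock: 6.4
tool_pos: [0.5415, -0.0674, 0.2362]
orientation: [-180.0, -0.0, -158.1]
force: [-0.5, -1.3, -0.3]
opening: 0.0007
gripper_force: 0.0
```

```bash
python3 -c "
from h import *
where()"
```

```text
t 6.4 fix [-149.     0.5  232.2] F [-0.5 -1.3 -0.3] ori [-1.7998e+02 -2.0000e-02 -1.5812e+02] q [ 14.   7. -12.   0. -71. -82.]
```

>>> apply_moves(
  deltas=[
    {"fingers": 0, "delta_pos": [0, 0, 10], "angular": [0, 0, 0]},
    {"fingers": 0, "delta_pos": [0, 0, 14], "angular": [0, 0, 0]},
    {"fingers": 0, "delta_pos": [0, 0, 14], "angular": [0, 0, 0]},
  ],
)

```text
clock: 6.7
tool_pos: [0.5412, -0.0672, 0.2215]
orientation: [180.0, -0.0, -158.1]
force: [0.6, -0.1, -0.0]
opening: 0.0003
gripper_force: 0.0
```

>>> apply_moves(
  deltas=[
    {"fingers": 0, "delta_pos": [0, 0, 7], "angular": [0, 0, 0]},
    {"fingers": 0, "delta_pos": [0, 0, 9], "angular": [0, 0, 0]},
    {"fingers": 0, "delta_pos": [0, 0, 9], "angular": [0, 0, 0]},
  ],
)

```text
clock: 7.0
tool_pos: [0.5415, -0.0671, 0.2124]
orientation: [180.0, -0.0, -158.1]
force: [0.6, -0.7, -0.0]
opening: 0.0004
gripper_force: 0.0
```

>>> apply_moves(
  deltas=[
    {"fingers": 0, "delta_pos": [1, 0, 4], "angular": [0, 0, 0]},
    {"fingers": 0, "delta_pos": [3, 0, 7], "angular": [0, 0, 0]},
    {"fingers": 0, "delta_pos": [3, 0, 7], "angular": [0, 0, 0]},
  ],
)

```text
clock: 7.3
tool_pos: [0.5384, -0.0683, 0.2054]
orientation: [180.0, -0.0, -158.1]
force: [-0.7, -0.8, -0.1]
opening: 0.0006
gripper_force: 0.0
```

>>> apply_moves(
  deltas=[
    {"fingers": 0, "delta_pos": [0, 0, 4], "angular": [0, 0, 0]},
    {"fingers": 0, "delta_pos": [0, 0, 7], "angular": [0, 0, 0]},
    {"fingers": 0, "delta_pos": [0, 0, 7], "angular": [0, 0, 0]},
  ],
)

```text
clock: 7.6
tool_pos: [0.5387, -0.0682, 0.1983]
orientation: [180.0, -0.0, -158.1]
force: [-0.2, 0.7, 0.3]
opening: 0.0005
gripper_force: 0.0
```

>>> apply_moves(
  deltas=[
    {"fingers": 0, "delta_pos": [0, 0, 4], "angular": [0, 0, 0]},
    {"fingers": 0, "delta_pos": [0, 0, 7], "angular": [0, 0, 0]},
    {"fingers": 0, "delta_pos": [0, 0, 7], "angular": [0, 0, 0]},
  ],
)

```text
clock: 7.9
tool_pos: [0.5392, -0.0682, 0.1917]
orientation: [-180.0, 0.0, -158.1]
force: [0.6, 0.5, 1.1]
opening: 0.0007
gripper_force: 0.6
```

```bash
python3 - <<'E'
from h import *
where()
v=np.load("v.npy")
b=ctrl.snapshot("scene")
q=proj("scene",fix2w([(-147,0,201),(-174,0,237),(-152,0,190)],v)).round(1);print(q)
b=b[140:215,230:310,::-1]
cv2.imwrite("pics/c4.png",cv2.resize(b,None,fx=8,fy=8,interpolation=cv2.INTER_CUBIC))
print((q-[230,140]+.5)*8)
E
```

```text
t 7.9 fix [-151.4    0.7  187.7] F [0.6 0.5 1.1] ori [-1.7999e+02  2.0000e-02 -1.5812e+02] q [ 13.   8. -16.   0. -65. -82.]
[[264.  183. ]
 [260.5 169.2]
 [263.5 184.3]]
[[276.  348. ]
 [248.  237.6]
 [272.  358.4]]
```

View pics/c4.png

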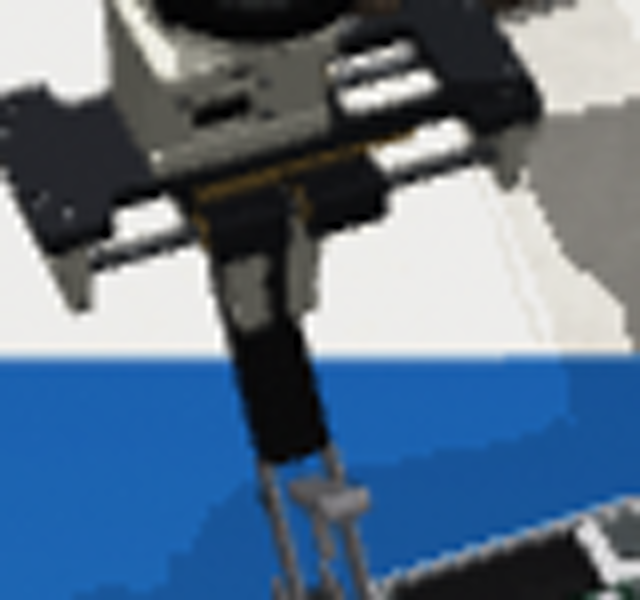

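The grip lies where predicted, with its front edge at (295,455). The grey fingertip at (250,325) is about 20 mm above the projected TCP at (272,358). That matches the late contact and also explains the missing lock, because the handle only reached dead centre. I'll push 20 mm deeper, and further back to keep the gripper body clear of the lever.

>>> apply_moves(
  deltas=[
    {"fingers": 0, "delta_pos": [8, 0, 10], "angular": [0, 0, 0]},
    {"fingers": 0, "delta_pos": [16, 0, 22], "angular": [0, 0, 0]},
    {"fingers": 0, "delta_pos": [24, 0, 34], "angular": [0, 0, 0]},
    {"fingers": 0, "delta_pos": [31, 0, 46], "angular": [0, 0, 0]},
    {"fingers": 0, "delta_pos": [37, 0, 59], "angular": [0, 0, 0]},
    {"fingers": 0, "delta_pos": [41, 0, 72], "angular": [0, 0, 0]},
    {"fingers": 0, "delta_pos": [46, 0, 86], "angular": [0, 0, 0]},
    {"fingers": 0, "delta_pos": [50, 0, 100], "angular": [0, 0, 0]},
    {"fingers": 0, "delta_pos": [53, 0, 112], "angular": [0, 0, 0]},
    {"fingers": 0, "delta_pos": [54, 0, 119], "angular": [0, 0, 0]},
  ],
)

```text
clock: 8.95
tool_pos: [0.4895, -0.0882, 0.0727]
orientation: [-180.0, 0.1, -158.1]
force: [1.1, 0.8, 2.9]
opening: 0.0005
gripper_force: 1.0
```

>>> apply_moves(
  deltas=[
    {"fingers": 0, "delta_pos": [0, 0, 3], "angular": [0, 0, 0]},
    {"fingers": 0, "delta_pos": [0, 0, 6], "angular": [0, 0, 0]},
    {"fingers": 0, "delta_pos": [0, 0, 9], "angular": [0, 0, 0]},
    {"fingers": 0, "delta_pos": [0, 0, 9], "angular": [0, 0, 0]},
  ],
)

```text
clock: 9.35
tool_pos: [0.4883, -0.0884, 0.0634]
orientation: [180.0, -0.1, -158.1]
force: [-0.7, -0.2, -0.1]
opening: 0.0006
gripper_force: 0.0
```

```bash
python3 -c "
from h import *
where()"
```

```text
t 9.35 fix [-206.3    0.9   59.4] F [-0.7 -0.2 -0.1] ori [ 1.7997e+02 -6.0000e-02 -1.5814e+02] q [ 12.  11. -32.  -0. -47. -81.]
```

The force dropped to zero, so the clamp snapped past centre. I'll lift clear.

>>> apply_moves(
  deltas=[
    {"fingers": 0, "delta_pos": [0, 0, -10], "angular": [0, 0, 0]},
    {"fingers": 0, "delta_pos": [0, 0, -30], "angular": [0, 0, 0]},
    {"fingers": 0, "delta_pos": [0, 0, -60], "angular": [0, 0, 0]},
    {"fingers": 0, "delta_pos": [0, 0, -90], "angular": [0, 0, 0]},
    {"fingers": 0, "delta_pos": [0, 0, -110], "angular": [0, 0, 0]},
    {"fingers": 0, "delta_pos": [0, 0, -110], "angular": [0, 0, 0]},
    {"fingers": 0, "delta_pos": [0, 0, -110], "angular": [0, 0, 0]},
  ],
)

```text
clock: 10.05
tool_pos: [0.489, -0.0882, 0.1748]
orientation: [-180.0, 0.1, -158.1]
force: [-0.1, -0.2, -0.1]
opening: 0.0004
gripper_force: 0.0
```

```bash
python3 - <<'E'
from h import *
where()
v=np.load("v.npy")
b=ctrl.snapshot("scene")
b=b[145:275,225:325,::-1]
cv2.imwrite("pics/c5.png",cv2.resize(b,None,fx=4.6,fy=4.6,interpolation=cv2.INTER_CUBIC))
print((proj("scene",fix2w([(-140,0,129),(-196,0,75),(-206,1,169),(-206,1,189)],v))-[225,145]+.5)*4.6)
E
```

```text
t 10.05 fix [-205.5    0.8  170.8] F [-0.1 -0.2 -0.1] ori [-1.7999e+02  1.1000e-01 -1.5813e+02] q [ 12.   4. -23.  -0. -62. -81.]
[[187.53875704 253.25231926]
 [162.24379252 248.1150174 ]
 [154.27144145 151.68654661]
 [153.23981604 131.93688127]]
```

View pics/c5.png

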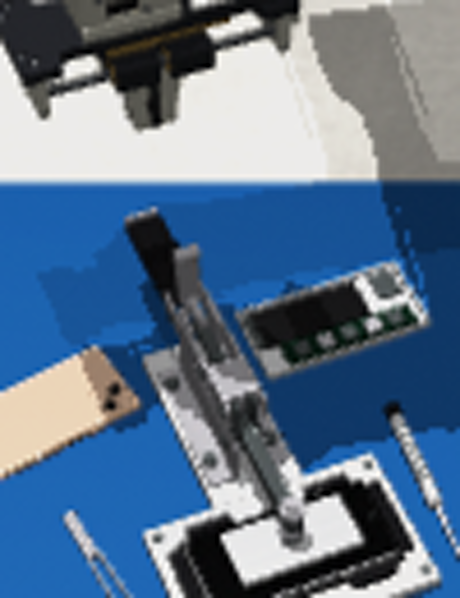

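The clamp is locked with the hand off: lever top at (187,250) against a predicted (187.5,253), and the pad lies on the phone. The fingertip at (150,128) confirms the tip is about 20 mm above the TCP. I'll hold for more than 5 s.

>>> apply_moves(
  deltas=[
    {"fingers": 0, "delta_pos": [0, 0, 0], "angular": [0, 0, 0]},
    {"fingers": 0, "delta_pos": [0, 0, 0], "angular": [0, 0, 0]},
    {"fingers": 0, "delta_pos": [0, 0, 0], "angular": [0, 0, 0]},
    {"fingers": 0, "delta_pos": [0, 0, 0], "angular": [0, 0, 0]},
    {"fingers": 0, "delta_pos": [0, 0, 0], "angular": [0, 0, 0]},
    {"fingers": 0, "delta_pos": [0, 0, 0], "angular": [0, 0, 0]},
    {"fingers": 0, "delta_pos": [0, 0, 0], "angular": [0, 0, 0]},
    {"fingers": 0, "delta_pos": [0, 0, 0], "angular": [0, 0, 0]},
    {"fingers": 0, "delta_pos": [0, 0, 0], "angular": [0, 0, 0]},
    {"fingers": 0, "delta_pos": [0, 0, 0], "angular": [0, 0, 0]},
  ],
)

```text
clock: 11.1
tool_pos: [0.4889, -0.0883, 0.1739]
orientation: [180.0, 0.0, -158.1]
force: [0.2, -0.2, -0.0]
opening: 0.0007
gripper_force: 0.0
```

>>> apply_moves(
  deltas=[
    {"fingers": 0, "delta_pos": [0, 0, 0], "angular": [0, 0, 0]},
    {"fingers": 0, "delta_pos": [0, 0, 0], "angular": [0, 0, 0]},
    {"fingers": 0, "delta_pos": [0, 0, 0], "angular": [0, 0, 0]},
    {"fingers": 0, "delta_pos": [0, 0, 0], "angular": [0, 0, 0]},
    {"fingers": 0, "delta_pos": [0, 0, 0], "angular": [0, 0, 0]},
    {"fingers": 0, "delta_pos": [0, 0, 0], "angular": [0, 0, 0]},
    {"fingers": 0, "delta_pos": [0, 0, 0], "angular": [0, 0, 0]},
    {"fingers": 0, "delta_pos": [0, 0, 0], "angular": [0, 0, 0]},
    {"fingers": 0, "delta_pos": [0, 0, 0], "angular": [0, 0, 0]},
    {"fingers": 0, "delta_pos": [0, 0, 0], "angular": [0, 0, 0]},
  ],
)

```text
clock: 12.1
tool_pos: [0.4889, -0.0883, 0.1739]
orientation: [-180.0, 0.0, -158.1]
force: [1.0, 0.9, -0.7]
opening: 0.0003
gripper_force: 0.0
```

>>> apply_moves(
  deltas=[
    {"fingers": 0, "delta_pos": [0, 0, 0], "angular": [0, 0, 0]},
    {"fingers": 0, "delta_pos": [0, 0, 0], "angular": [0, 0, 0]},
    {"fingers": 0, "delta_pos": [0, 0, 0], "angular": [0, 0, 0]},
    {"fingers": 0, "delta_pos": [0, 0, 0], "angular": [0, 0, 0]},
    {"fingers": 0, "delta_pos": [0, 0, 0], "angular": [0, 0, 0]},
    {"fingers": 0, "delta_pos": [0, 0, 0], "angular": [0, 0, 0]},
    {"fingers": 0, "delta_pos": [0, 0, 0], "angular": [0, 0, 0]},
    {"fingers": 0, "delta_pos": [0, 0, 0], "angular": [0, 0, 0]},
    {"fingers": 0, "delta_pos": [0, 0, 0], "angular": [0, 0, 0]},
    {"fingers": 0, "delta_pos": [0, 0, 0], "angular": [0, 0, 0]},
  ],
)

```text
clock: 13.1
tool_pos: [0.4889, -0.0883, 0.1739]
orientation: [180.0, 0.0, -158.1]
force: [0.5, -0.3, -0.7]
opening: 0.0005
gripper_force: 0.0
```

>>> apply_moves(
  deltas=[
    {"fingers": 0, "delta_pos": [0, 0, 0], "angular": [0, 0, 0]},
    {"fingers": 0, "delta_pos": [0, 0, 0], "angular": [0, 0, 0]},
    {"fingers": 0, "delta_pos": [0, 0, 0], "angular": [0, 0, 0]},
    {"fingers": 0, "delta_pos": [0, 0, 0], "angular": [0, 0, 0]},
    {"fingers": 0, "delta_pos": [0, 0, 0], "angular": [0, 0, 0]},
    {"fingers": 0, "delta_pos": [0, 0, 0], "angular": [0, 0, 0]},
    {"fingers": 0, "delta_pos": [0, 0, 0], "angular": [0, 0, 0]},
    {"fingers": 0, "delta_pos": [0, 0, 0], "angular": [0, 0, 0]},
    {"fingers": 0, "delta_pos": [0, 0, 0], "angular": [0, 0, 0]},
    {"fingers": 0, "delta_pos": [0, 0, 0], "angular": [0, 0, 0]},
  ],
)

```text
clock: 14.1
tool_pos: [0.4889, -0.0883, 0.1739]
orientation: [-180.0, 0.0, -158.1]
force: [-0.9, 0.5, 0.5]
opening: 0.0007
gripper_force: 0.0
```

>>> apply_moves(
  deltas=[
    {"fingers": 0, "delta_pos": [0, 0, 0], "angular": [0, 0, 0]},
    {"fingers": 0, "delta_pos": [0, 0, 0], "angular": [0, 0, 0]},
    {"fingers": 0, "delta_pos": [0, 0, 0], "angular": [0, 0, 0]},
    {"fingers": 0, "delta_pos": [0, 0, 0], "angular": [0, 0, 0]},
    {"fingers": 0, "delta_pos": [0, 0, 0], "angular": [0, 0, 0]},
    {"fingers": 0, "delta_pos": [0, 0, 0], "angular": [0, 0, 0]},
    {"fingers": 0, "delta_pos": [0, 0, 0], "angular": [0, 0, 0]},
    {"fingers": 0, "delta_pos": [0, 0, 0], "angular": [0, 0, 0]},
    {"fingers": 0, "delta_pos": [0, 0, 0], "angular": [0, 0, 0]},
    {"fingers": 0, "delta_pos": [0, 0, 0], "angular": [0, 0, 0]},
  ],
)

```text
clock: 15.1
tool_pos: [0.4889, -0.0883, 0.1739]
orientation: [-180.0, 0.0, -158.1]
force: [-0.5, 0.3, -0.2]
opening: 0.0003
gripper_force: 0.0
```

>>> apply_moves(
  deltas=[
    {"fingers": 0, "delta_pos": [0, 0, 0], "angular": [0, 0, 0]},
    {"fingers": 0, "delta_pos": [0, 0, 0], "angular": [0, 0, 0]},
    {"fingers": 0, "delta_pos": [0, 0, 0], "angular": [0, 0, 0]},
    {"fingers": 0, "delta_pos": [0, 0, 0], "angular": [0, 0, 0]},
    {"fingers": 0, "delta_pos": [0, 0, 0], "angular": [0, 0, 0]},
    {"fingers": 0, "delta_pos": [0, 0, 0], "angular": [0, 0, 0]},
    {"fingers": 0, "delta_pos": [0, 0, 0], "angular": [0, 0, 0]},
    {"fingers": 0, "delta_pos": [0, 0, 0], "angular": [0, 0, 0]},
    {"fingers": 0, "delta_pos": [0, 0, 0], "angular": [0, 0, 0]},
    {"fingers": 0, "delta_pos": [0, 0, 0], "angular": [0, 0, 0]},
  ],
)

```text
clock: 16.1
tool_pos: [0.4889, -0.0883, 0.1739]
orientation: [180.0, 0.0, -158.1]
force: [0.7, 0.5, -0.1]
opening: 0.0003
gripper_force: 0.0
```

```bash
python3 -c "
from h import *
where()"
```

```text
t 16.1 fix [-205.7    0.8  169.9] F [ 0.7  0.5 -0.1] ori [ 180.      0.   -158.13] q [ 12.   5. -23.  -0. -62. -81.]
```

>>> apply_moves(
  deltas=[
    {"fingers": 0, "delta_pos": [0, -1, 30], "angular": [0, 0, 0]},
    {"fingers": 0, "delta_pos": [-5, -1, 60], "angular": [0, 0, 0]},
    {"fingers": 0, "delta_pos": [-15, -1, 76], "angular": [0, 0, 0]},
    {"fingers": 0, "delta_pos": [-25, -1, 81], "angular": [0, 0, 0]},
    {"fingers": 0, "delta_pos": [-35, -1, 82], "angular": [0, 0, 0]},
    {"fingers": 0, "delta_pos": [-41, -1, 82], "angular": [0, 0, 0]},
    {"fingers": 0, "delta_pos": [-46, -1, 82], "angular": [0, 0, 0]},
    {"fingers": 0, "delta_pos": [-50, -1, 82], "angular": [0, 0, 0]},
    {"fingers": 0, "delta_pos": [-50, -1, 82], "angular": [0, 0, 0]},
  ],
)

```text
clock: 17.0
tool_pos: [0.5362, -0.0705, 0.0924]
orientation: [-180.0, 0.0, -158.1]
force: [-1.2, 0.4, -0.4]
opening: 0.0006
gripper_force: 0.0
```

```bash
python3 -c "
from h import *
where()"
```

```text
t 17.0 fix [-155.1   -0.3   88.4] F [-1.2  0.4 -0.4] ori [-1.7999e+02  4.0000e-02 -1.5812e+02] q [ 13.  13. -24.   0. -52. -81.]
```

>>> apply_moves(
  deltas=[
    {"fingers": 0, "delta_pos": [-4, 0, 0], "angular": [0, 0, 0]},
    {"fingers": 0, "delta_pos": [-8, 0, 0], "angular": [0, 0, 0]},
    {"fingers": 0, "delta_pos": [-11, 0, 0], "angular": [0, 0, 0]},
    {"fingers": 0, "delta_pos": [-14, 0, 0], "angular": [0, 0, 0]},
    {"fingers": 0, "delta_pos": [-14, 0, 0], "angular": [0, 0, 0]},
  ],
)

```text
clock: 17.5
tool_pos: [0.5464, -0.0664, 0.092]
orientation: [180.0, -0.2, -158.1]
force: [-7.6, -2.7, 6.6]
opening: 0.0002
gripper_force: 4.5
```

>>> apply_moves(
  deltas=[
    {"fingers": 0, "delta_pos": [-3, 0, 0], "angular": [0, 0, 0]},
    {"fingers": 0, "delta_pos": [-6, 0, 0], "angular": [0, 0, 0]},
    {"fingers": 0, "delta_pos": [-6, 0, 0], "angular": [0, 0, 0]},
  ],
)

```text
clock: 17.8
tool_pos: [0.5532, -0.0639, 0.0926]
orientation: [-180.0, -0.1, -158.1]
force: [-5.7, -1.2, 8.6]
opening: 0.0003
gripper_force: 4.3
```

```bash
python3 -c "
from h import *
where()"
```

```text
t 17.8 fix [-136.9   -0.6   88.6] F [-5.7 -1.2  8.6] ori [-1.7998e+02 -1.1000e-01 -1.5813e+02] q [ 14.  15. -22.   0. -53. -82.]
```

>>> apply_moves(
  deltas=[
    {"fingers": 0, "delta_pos": [-3, 0, 0], "angular": [0, 0, 0]},
    {"fingers": 0, "delta_pos": [-5, 0, -2], "angular": [0, 0, 0]},
    {"fingers": 0, "delta_pos": [-6, 0, -5], "angular": [0, 0, 0]},
    {"fingers": 0, "delta_pos": [-6, 0, -8], "angular": [0, 0, 0]},
  ],
)

```text
clock: 18.2
tool_pos: [0.5596, -0.0613, 0.1007]
orientation: [-180.0, -0.0, -158.1]
force: [-3.2, -0.1, 7.2]
opening: 0.0006
gripper_force: 3.9
```

```bash
python3 - <<'E'
from h import *
where()
cv2.imwrite("pics/c6.png",ctrl.snapshot("scene")[:,:,::-1])
a=cv2.imread("pics/scene0.png");b=cv2.imread("pics/c6.png")
# phone/pad area brightness: nest centre patch locked (white pad) vs open (black phone)
v=np.load("v.npy")
q=proj("scene",fix2w([(60,30,25),(60,-30,25),(70,0,25)],v)).round().astype(int)
for u,w in q:print(a[w,u],b[w,u])
E
```

```text
t 18.2 fix [-129.9   -0.6   96.7] F [-3.2 -0.1  7.2] ori [-1.7997e+02 -2.0000e-02 -1.5812e+02] q [ 14.  15. -21.   0. -54. -82.]
[2 2 2] [232 232 233]
[3 3 3] [234 234 234]
[2 2 2] [11 11 10]
```

The upward force followed the tip as it rose, so the clamp has come off centre. I'll lift straight away.

>>> apply_moves(
  deltas=[
    {"fingers": 0, "delta_pos": [0, 0, -15], "angular": [0, 0, 0]},
    {"fingers": 0, "delta_pos": [0, 0, -40], "angular": [0, 0, 0]},
    {"fingers": 0, "delta_pos": [0, 0, -75], "angular": [0, 0, 0]},
    {"fingers": 0, "delta_pos": [0, 0, -115], "angular": [0, 0, 0]},
    {"fingers": 0, "delta_pos": [0, 0, -160], "angular": [0, 0, 0]},
    {"fingers": 0, "delta_pos": [0, 0, -200], "angular": [0, 0, 0]},
    {"fingers": 0, "delta_pos": [0, 0, -220], "angular": [0, 0, 0]},
    {"fingers": 0, "delta_pos": [0, 0, -220], "angular": [0, 0, 0]},
    {"fingers": 0, "delta_pos": [0, 0, -220], "angular": [0, 0, 0]},
    {"fingers": 0, "delta_pos": [0, 0, -220], "angular": [0, 0, 0]},
  ],
)

```text
clock: 19.25
tool_pos: [0.5593, -0.0608, 0.3187]
orientation: [180.0, -0.1, -158.1]
force: [0.2, -0.1, -0.1]
opening: 0.0004
gripper_force: 0.0
```

```bash
python3 - <<'E'
from h import *
where()
b=ctrl.snapshot("scene")[150:300,200:340,::-1]
cv2.imwrite("pics/c7.png",cv2.resize(b,None,fx=4,fy=4,interpolation=cv2.INTER_CUBIC))
E
```

```text
t 19.25 fix [-130.1   -0.   314.7] F [ 0.2 -0.1 -0.1] ori [ 1.7996e+02 -9.0000e-02 -1.5813e+02] q [ 14.   7.  -2.  -0. -82. -82.]
```

View pics/c7.png

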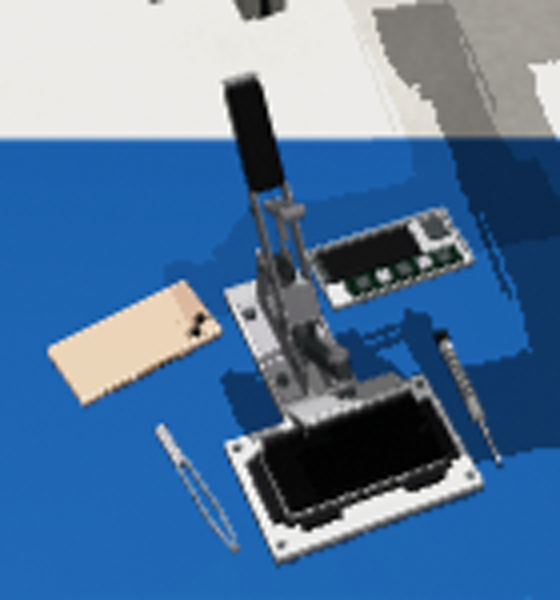

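The clamp is open, with the handle up at (255,130). The phone lies flat in its nest at (365,455), the bystanders have not moved, and the gripper is clear. I'll hand it in.

```bash
python3 -c "
from plant import ctrl
print(ctrl.close_job())"
```

```text
the job is handed in; nothing more can be done
None
```

The job is handed in at about 19 s on the clock: the clamp locked on the second push (the first stopped short and sprang back open), pressed hands-off for over 5 s, then was released with the thumb lever; the last picture shows it open, the phone flat in its nest and the things in view unmoved.

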